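Empty the ball pan and heft it

TASK

Pick up the blue covered pan by its black handle, tip the steel balls out of its spout into the dark tray, then hold the pan level and still in the air for a moment to feel by its weight whether any balls are caught inside, and tip it again as often as needed until it is empty. Then stand the empty pan upright in the middle of the round white stand, let go, and leave the bottle, torch and screwdriver where they are.

Things in the scene. Friction and masses are not known exactly. Their poses are not given: they have to be found in the camera images.
- pan_handle (a point): Centre of the black handle on the blue covered pan (flat box 140 x 140 x 54 mm with a spout, 350 g empty). Axes: x towards the spout, z up when the pan stands, y across. The handle is an upright block on the middle of the cover, 24 mm thick along x, 70 mm long along y, 46 mm tall; this point lies 77 mm above the pan's underside, 23 mm above the cover and 23 mm below the handle's top.
- pan_spout (a point): Middle of the spout's lip: in the pan's axes 98 mm ahead (+x) of the handle centre and 60 mm below it, 17 mm above the underside. The spout is 60 mm wide; its floor rises by 13 degrees to the lip, so balls stay in while the pan is level and moved smoothly, and run out when it is tipped about 45 degrees, spout down.
- pan_inside (a point): Middle of the pan's inner floor, 77 mm below the handle centre; same axes. On it roll a few loose steel balls, 30 mm in diameter, about 110 g (plus or minus 10 percent) each, hidden by the cover, number not told. All of them must go into the tray.
- pan_left (a point): Left (+y) inner front corner, 51 mm ahead and 51 mm to +y of the handle centre. The wall beside the mouth slants back by 20 degrees and makes a pocket here: tipped straight forward, a ball in it stays. It rolls out to the spout if the tipped pan is slowly turned about its own z until downhill lies about 35 degrees from its +x towards its -y.
- pan_right (a point): Right (-y) inner front corner, 51 mm ahead and 51 mm to -y of the handle centre: the same pocket, mirrored; a ball caught in it is freed when the tipped pan is slowly turned until downhill lies about 35 degrees from its +x towards its +y.
- tray: The open dark tray with a bright aluminium rim, fixed to the table, 220 mm (its x) by 180 mm (its y), 55 mm high, walls 6 mm; origin at the centre of its underside, on the table.
- stand_top (a point): Centre of the top face of the fixed round white stand, 240 mm in diameter, 12 mm high.
- wash_bottle: White plastic bottle with blue cap, 60 mm in diameter, 130 mm tall, standing; origin at the centre of its underside. Not to be moved.
- torch: Black inspection torch lying flat, 135 mm long along its x, 40 mm high; origin under its middle. Not to be moved.
- driver: Screwdriver lying on the table, 180 mm long along its x; origin under its middle. Not to be moved.
Mind the look-alikes: they are no part of the job. Several things look just like the part that bears pan_handle: the one meant starts farthest from the robot's base.

How it is judged:
By the outcome, as a careful person would: the job done as asked, in the order asked, and still so for the second after the job is handed in, with the robot touching nothing.
It also fails if it takes over 72 s, if anything falls off the work surface, if the arm or the gripper's body presses on something with over 40 N, if the wrist force passes 120 N, or if a joint passes its speed limit or range.

ROBOT

A 7-joint arm with a two-finger parallel gripper is mounted at the origin on the work surface. World frame = base frame: x ahead of the robot, y to its left, z up, the work surface at z = 0. Lengths are in mm, angles in rad, forces in N, time in s.
With the tool pointing down it reaches from about 425 to 950 mm from the base axis. Payload 4.7 kg.
Tool frame: the origin (TCP) lies midway between the tips of the shut fingers; the grasp point (between the pads) lies 19 mm behind it (ctrl.hold_point_z is the z of the grasp point in the tool frame, in mm); z points along the fingers, y is the line along which they close (so a half turn about z gives the same grasp; the last joint's range is limited). The gripper opens to 87 mm and grips with 3 to 60 N. Pads are 19 mm wide; open, the fingers measure 117 mm over their backs; the gripper's body (75 mm by 190 mm) begins 51 mm behind the grasp point.
Start: joints at [-1.311, 0.469, -0.049, 1.532, 0.024, 1.141, -0.082], TCP at [192.2, 647.077, 222.573] pointing down, gripper open.
Joint ranges: [-2.59, 2.59], [-0.33, 1.99], [-1.39, 1.29], [0.1, 2.45], [-1.04, 4.18], [0.21, 1.99], [-2.66, 2.66]. Speed limits (rad/s): [2.57, 2.57, 3.14, 3.14, 3.14, 3.14, 3.14].

INTERFACE

Orientations are given as a unit quaternion [x, y, z, w].
In Python, from bench import ctrl gives the robot as it stands.
- The arm moves only by the tool carry_out, never from a script. Its argument "targets" is text: rows parted by semicolons, each of 5 numbers parted by spaces: the gripper's target within -1 to 1 (fully open at 1, half-way at 0, shut at -1), then the shift along the tool's x, y, z normalised to -1 to 1, where 1 is 0.3 m, then the turn about the tool's z normalised to -1 to 1, where 1 is 90 degrees. A call has exactly 5 rows; each row shifts and turns the commanded pose from where the row before left it, along the tool's axes as they then stand; what a row does not reach is not made up. A row lasts 1/10 s, in which the tool goes at most 50 mm and 8.59 degrees, less where a joint would pass 70% of its speed; a pose out of reach is approached as far as the arm can. A call with a number of a shift or a turn outside -1 to 1 is refused whole. A call with a gripper value outside its range is refused whole. The fingers move at their own pace and stop on an object; "grip_force" is the grip in N (left out, the last holds). Time passes only in rows, so rows that do not move let the fingers close, or fill a call up. It gives the time, the measured TCP pose, the force, the opening and the grip force at its end, in the units of the state.
- ctrl.read_state(): the state, without advancing time (a new reading comes with each control period).
- ctrl.capture(name): name is "scene" or "top" or "wrist"; returns a dict with "pixels" (480x640x3 uint8, red, green, blue), "K" (3x3 intrinsics, pixels), "R" (3x3) and "t" (3): a world point X has camera coordinates R X + t. Camera axes: x right, y down, z forward; pixel columns grow to the right and rows downward; lengths in mm; the calibration is good to about 2 mm. A picture is of the moment at which its call begins. There is no depth.
- ctrl.job_done(): hands the job in; it is judged then, once.
The state is a dict: "time": time; "qpos": joint angles; "dq": joint speeds; "joint_efforts": joint torques, N m; "tcp_pos": TCP position; "tcp_rot": TCP orientation; "contact_force": force on the tool from outside, world axes, zero at the start; "torque": the same for the moment, N m; "finger_gap": finger opening in mm; "gripper_force": force on a finger pad.
Only numpy, scipy, OpenCV 4.12 (cv2) and the standard library are available. Lean on these libraries where they do the work, as an engineer would, in place of code of your own. Each camera call takes 0.05 s, during which the arm holds its last target. There are 200 camera calls.

## Working session

There is one attempt and no reset: what is moved stays moved. The work goes in short steps, Python scripts to look and compute and a tool call to move; the robot and the scene stay as the last step left them, time stands still between calls to the robot, and variables do not carry over. Pictures are saved under pics/ and viewed, at most 10 in all, crops included, and the job is handed in when it is done.

Besides the shell and the picture viewer there is one more tool, called after "Request:" in YAML: its name, and indented under it one key for each argument. carry_out: Moves the arm, as the interface text tells. Scaled input: -1 to 1 covers 0.3 m each way for a shift and 90 degrees each way for a turn. Its arguments: {"type":"object","properties":{"targets":{"type":"string"},"grip_force":{"type":"number"}},"required":["targets"]}

```bash
ls; mkdir -p pics; python3 - <<'E'
from bench import ctrl
import cv2,numpy as np
print(ctrl.read_state())
print(ctrl.hold_point_z)
ims={}
for n in("scene","top"):
    c=ctrl.capture(n); np.savez(f"pics/{n}0.npz",**{k:np.array(v) for k,v in c.items()})
    cv2.imwrite(f"pics/{n}0.png",c["pixels"][:,:,::-1])
    print(n,c["K"],c["R"],c["t"])
E
```

```text
pics
{'time': 0.0, 'qpos': array([-1.31091123,  0.46946355, -0.04859819,  1.53366915,  0.02412424,
        1.14097673, -0.08230742]), 'dq': array([ 0.00123778,  0.00138787, -0.0001051 ,  0.00056094,  0.00024341,
       -0.00257768, -0.00195334]), 'joint_efforts': array([ 1.49930376e-03, -5.07987714e+01, -8.03372380e-02, -2.36151105e+01,
       -6.15233579e-02,  3.80762899e-02,  1.55342054e-04]), 'tcp_pos': array([192.05985007, 646.49188103, 221.49502574]), 'tcp_rot': array([ 1.43873108e-01,  9.89595674e-01, -9.60491287e-04, -9.43629560e-05]), 'contact_force': array([-0.10158118, -0.01465759, -0.03116608]), 'torque': array([0.0032209 , 0.05475668, 0.01484367]), 'gripper_force': 0.0, 'finger_gap': 86.91675979844342}
-18.700000000000003
scene [[452.16718137   0.         323.80564815]
 [  0.         452.16718137 240.86954496]
 [  0.           0.           1.        ]] [[-0.20799232  0.97801486  0.01503758]
 [ 0.57789445  0.13527421 -0.80482227]
 [-0.78916234 -0.15870672 -0.59332536]] [  80.57512567 -251.24577497 1538.09833125]
top [[451.77035032   0.         318.02066986]
 [  0.         451.77035032 241.53320254]
 [  0.           0.           1.        ]] [[ 0.02754355 -0.99960704 -0.00520671]
 [-0.99593129 -0.02699443 -0.08597773]
 [ 0.08580339  0.00755366 -0.99628345]] [   7.75478424  549.35864228 1257.20126077]
```

View pics/scene0.png

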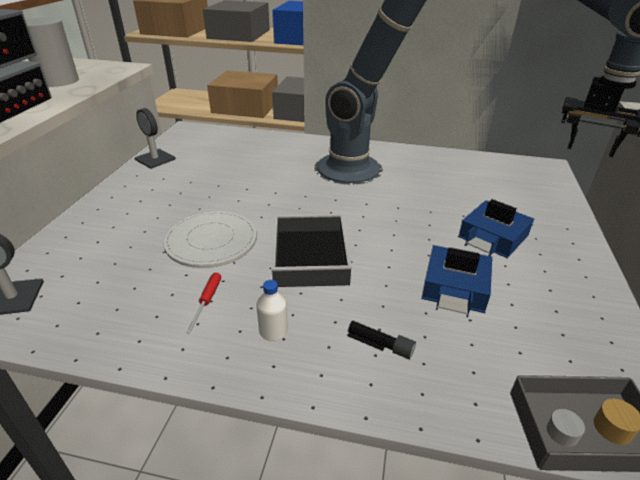

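View pics/top0.png

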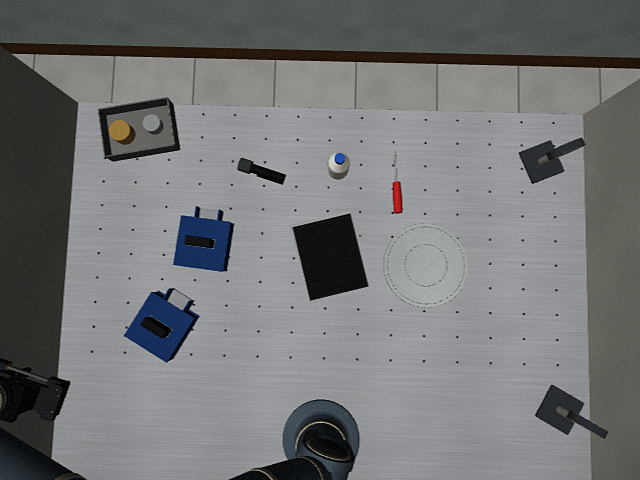

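The scene view shows two blue pans: A at (460,265) and B at (497,220). The same pans in the top view are A at (204,243) and B at (161,325), with the robot base at about (325,440). A is farther from the base, so I choose A. The tray is at top (330,257), stand (426,264), bottle (339,165), torch (262,171) and driver (397,185).

```bash
cat > h.py <<'E'
import numpy as np,cv2
def load(n): return np.load(f"pics/{n}.npz")
def ray(c,uv):
    d=np.linalg.inv(c["K"])@np.array([uv[0],uv[1],1.]); R=c["R"]
    d=R.T@d; return -R.T@c["t"], d/np.linalg.norm(d)
def plane(c,uv,z):
    o,d=ray(c,uv); return o+d*(z-o[2])/d[2]
def tri(*obs):
    A=np.zeros((3,3));b=np.zeros(3)
    for c,uv in obs:
        o,d=ray(c,uv);P=np.eye(3)-np.outer(d,d);A+=P;b+=P@o
    x=np.linalg.solve(A,b)
    return x,[np.linalg.norm((np.eye(3)-np.outer(ray(c,uv)[1],ray(c,uv)[1]))@(x-ray(c,uv)[0])) for c,uv in obs]
def blobs(m,amin=60):
    n,l,s,ce=cv2.connectedComponentsWithStats(m.astype(np.uint8))
    return [(ce[i].round(1),s[i],(l==i).astype(np.uint8)) for i in range(1,n) if s[i][4]>=amin]
def poly(b,n):
    h=cv2.convexHull(cv2.findContours(b,cv2.RETR_EXTERNAL,cv2.CHAIN_APPROX_NONE)[0][0])
    return cv2.minAreaRect(h)
E
python3 - <<'E'
from h import *
T,S=load("top0"),load("scene0")
for n,c in(("top",T),("scene",S)):
    p=c["pixels"].astype(int);r,g,b=p[...,0],p[...,1],p[...,2]
    blue=(b>r+40)&(b>60)
    dark=p.max(2)<45
    white=(p.min(2)>185)
    for nm,m in(("blue",blue),("dark",dark)):
        for ce,s,bb in blobs(m):
            if 90<ce[1]<370: print(n,nm,ce,s,poly(bb,4))
z=np.zeros
for n,c in(("top",T),("scene",S)):
    im=cv2.resize(c["pixels"][200:300,290:480] if n=="top" else c["pixels"][200:300,160:360],None,fx=4,fy=4,interpolation=cv2.INTER_CUBIC)
    cv2.imwrite(f"pics/{n}_tray.png",im[:,:,::-1])
a=cv2.resize(T["pixels"][195:285,165:245],(400,450),interpolation=cv2.INTER_CUBIC)
b=cv2.resize(S["pixels"][235:325,415:495],(400,450),interpolation=cv2.INTER_CUBIC)
cv2.imwrite("pics/panA.png",np.hstack([a,b])[:,:,::-1])
E
```

```text
top blue [339.4 157.6] [335 153  10  10  87] ((339.5, 157.5), (9.0, 9.0), 90.0)
top blue [202. 243.] [ 173  209   58   63 2229] ((202.51893615722656, 237.7135009765625), (50.11597442626953, 61.86515426635742), 8.972626686096191)
top blue [159.3 326.6] [ 124  292   70   70 2235] ((161.66822814941406, 321.8914794921875), (50.411155700683594, 63.40098190307617), 32.15229415893555)
top dark [122.7 117.1] [ 99  99  68  57 697] ((135.44192504882812, 126.65882110595703), (46.333595275878906, 69.5318603515625), 80.34010314941406)
top dark [152.7 143.8] [105  99  75  62 550] ((151.2528076171875, 144.48150634765625), (44.23531723022461, 86.36863708496094), 47.366249084472656)
top dark [559.3 150.6] [543 138  42  29 178] ((561.6425170898438, 150.10826110839844), (12.199108123779297, 46.14036560058594), 60.42216110229492)
top dark [  4.4 154.2] [  0 147  12  17  66] ((4.770587921142578, 154.7176513671875), (15.835925102233887, 10.738059043884277), 77.47119140625)
top dark [535.8 169.1] [519 147  45  37 116] ((540.7627563476562, 161.82440185546875), (34.92842102050781, 34.12294387817383), 66.2505
[... 2473 characters left out ...]
.56505012512207)
scene dark [500.1 211.6] [485 200  31  24 482] ((499.77398681640625, 211.60275268554688), (28.79212188720703, 17.673215866088867), 20.556047439575195)
scene dark [310.6 247.6] [ 276  218   71   48 2378] ((310.2790832519531, 242.09381103515625), (46.24837875366211, 70.09626770019531), 88.02507019042969)
scene dark [  8.3 251.7] [  0 241  14  27 115] ((6.5, 254.0), (26.0, 13.0), 90.0)
scene dark [461.8 260. ] [445 248  35  25 625] ((461.8846435546875, 260.0769348144531), (31.966928482055664, 19.807729721069336), 11.309932708740234)
scene dark [373.2 337.7] [348 321  61  38 789] ((379.4141540527344, 340.0164794921875), (66.64878845214844, 16.29839324951172), 22.833656311035156)
```

View pics/panA.png

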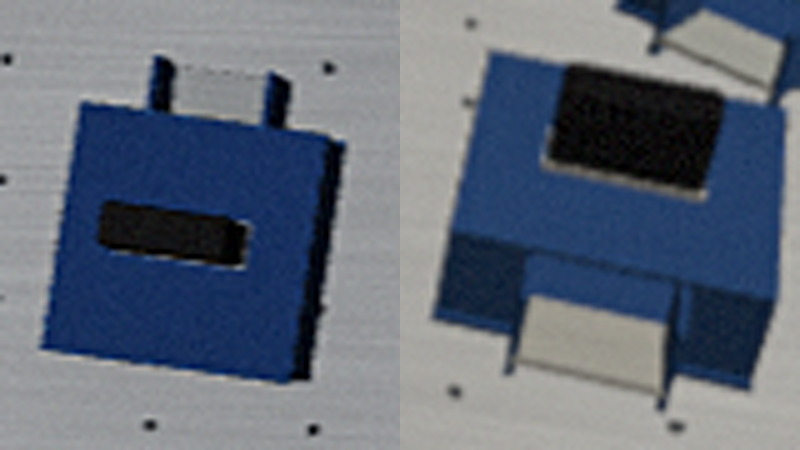

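The crop shows pan A with its handle in the middle of the cover. The spout points up in the top view (+x, slightly toward −y), and the handle's top back corners show in both views. Next I look at the tray and stand crops together.

```bash
python3 - <<'E'
from h import *
a=cv2.imread("pics/top_tray.png");b=cv2.imread("pics/scene_tray.png")
w=800;o=np.zeros((800,800,3),np.uint8);a=a[:, :760];o[:400,:760]=a;o[400:,:]=b
cv2.imwrite("pics/tr.png",cv2.resize(o,(600,600)))
T,S=load("top0"),load("scene0")
t=lambda x,y:(165+(x+.5)/5-.5,195+(y+.5)/5-.5)
s=lambda x,y:(415+(x-400+.5)/5-.5,235+(y+.5)/5-.5)
for nm,p,q in(("hbackL(+y)",(98,245),(723,95)),("hbackR",(227,266),(568,67)),
 ("c front+y",(80,102),(772,298)),("c front-y",(328,137),(452,232)),("c back+y",(42,348),(785,110)),("c back-y",(290,380),(488,50)),("lipL",(175,65),(665,392)),("lipR",(270,75),(515,355))):
    x,r=tri((T,t(*p)),(S,s(*q)));print(nm,x.round(1),np.round(r,1))
x,r=tri((T,(339.4,157.6)),(S,(270.1,286)));print("cap",x,r)
print("torch",plane(T,(261,171),30),plane(S,(379,340),20))
E
```

```text
hbackL(+y) [527.5 380.9  95.4] [0.4 0.4]
hbackR [518.3 313.   92.4] [1.5 1.5]
c front+y [610.1 406.4  53.6] [1. 1.]
c front-y [594.6 270.1  50.3] [1.1 1.1]
c back+y [472.8 422.   52. ] [0.3 0.3]
c back-y [458.8 283.5  53.6] [0.3 0.3]
lipL [638.3 366.6  16.1] [0.8 0.8]
lipR [633.3 306.7  20.4] [3.1 3.1]
cap [764.77956515 -27.63144324 125.15292931] [np.float64(0.9278918137458363), np.float64(0.9278918137458748)]
torch [746.49117616 191.40819641  30.        ] [758.45322318 190.61405869  20.        ]
```

View pics/tr.png

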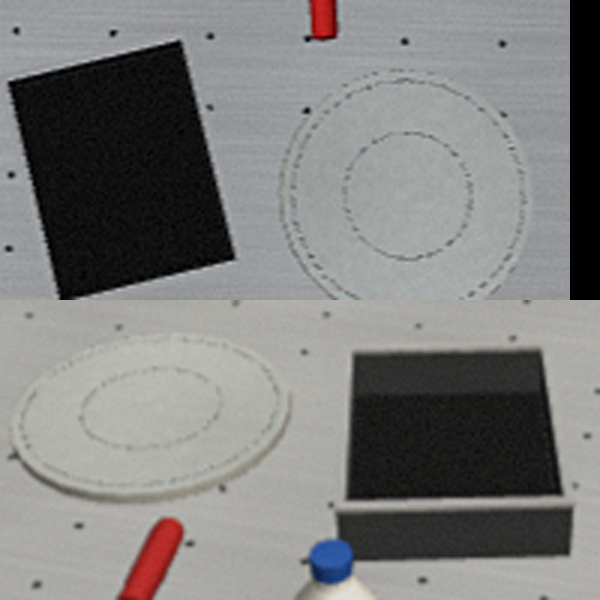

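The tray is seen at top (10,82)-(235,258) in the crop and the stand's ring centre at (408,196). Turns are only about the tool's z, so I check briefly what the arm does at its reach limit: whether the tool tilts there.

```bash
python3 - <<'E'
from h import *
T,S=load("top0"),load("scene0")
t=lambda x,y:(290+(x)/3-.3,200+y/3-.3)
s=lambda x,y:(160+x/3-.3,200+(y-300)/3-.3)
P=[]
for nm,p,q in(("far+y",(10,82),(572,507)),("far-y",(182,42),(340,510)),("near-y",(235,258),(353,350)),("near+y",(62,300),(541,348)),("stand",(408,196),(150,408))):
    x,r=tri((T,t(*p)),(S,s(*q)));P.append(x);print(nm,x.round(1),np.round(r,1))
print("tray",np.mean(P[:4],0)); P=np.array(P)
d=P[0]+P[1]-P[2]-P[3];print("yaw far",np.degrees(np.arctan2(d[1],d[0])),np.linalg.norm(d)/2)
E
```

```text
far+y [585.1  98.4  45.5] [4.9 4.9]
far-y [627.8 -66.5  46.1] [0.8 0.8]
near-y [ 428.4 -117.2   55.6] [0.6 0.6]
near+y [385.7  40.8  54.3] [1.8 1.8]
stand [ 491.2 -285.5    9.5] [0.3 0.3]
tray [506.7450832  -11.13651036  50.37473556]
yaw far 15.18714606556167 206.86558034030708
```

Request:
carry_out:
  targets: "1 0 0.1667 0 0;1 0 0.1667 0 0;1 0 0.1667 0 0;1 0 0.1667 0 0;1 0 0.1667 0 0"

```text
time: 0.6
tcp_pos: [262.2, 882.4, 222.2]
tcp_rot: [0.144, 0.99, -0.0, -0.0]
contact_force: [0.2, 2.3, 1.2]
finger_gap: 86.8
gripper_force: 0.0
```

Request:
carry_out:
  targets: "1 0 0.1667 0 0;1 0 0.1667 0 0;1 0 0.1 0 0;1 0 0.05 0 0;1 0 0 0 0"

```text
time: 1.1
tcp_pos: [293.2, 944.8, 209.9]
tcp_rot: [0.157, 0.988, 0.015, 0.001]
contact_force: [0.8, -0.6, 0.4]
finger_gap: 87.1
gripper_force: 0.0
```

Request:
carry_out:
  targets: "1 0 0.1667 0 0;1 0 0.1667 0 0;1 0 0.1667 0 0;1 0 0 0 0;1 0 0 0 0"

```text
time: 1.6
tcp_pos: [301.9, 975.5, 195.7]
tcp_rot: [0.156, 0.986, 0.058, 0.003]
contact_force: [0.3, -0.5, -0.0]
finger_gap: 87.0
gripper_force: 0.0
```

Request:
carry_out:
  targets: "1 0 -0.1667 0 0;1 0 -0.1667 0 0;1 0 -0.1667 0 0;1 0 -0.1667 0 0;1 0 -0.1667 0 0"

```text
time: 2.1
tcp_pos: [247.2, 825.3, 178.6]
tcp_rot: [0.156, 0.986, 0.062, 0.002]
contact_force: [-0.1, 0.9, 1.7]
finger_gap: 86.8
gripper_force: 0.0
```

Useful: pushing past the reach limit tilts the tool, and the tilt persists when I move back. My plan:
- Lean the tool about 28° so the fingers point towards the spout.
- Grip the handle at its ±y ends and carry the pan level.
- Turn about the leaning tool axis. At 180° this tips the pan about 56° spout-down, and either side of that frees the pockets.

First I drive to the azimuth where pushing out gives the right lean.

```bash
cat >> h.py <<'E'
from scipy.spatial.transform import Rotation as Ro
def st():
    from bench import ctrl
    s=ctrl.read_state(); R=Ro.from_quat(s["tcp_rot"]).as_matrix()
    a=R[:,2]; print("t",round(s["time"],2),"tcp",s["tcp_pos"].round(1),"hold",(s["tcp_pos"]-18.7*a).round(1),"lean",np.degrees(np.arctan2(np.hypot(a[0],a[1]),-a[2])).round(1),"az",np.degrees(np.arctan2(a[1],a[0])).round(1),"xaz",np.degrees(np.arctan2(R[1,0],R[0,0])).round(1),"yax",R[:,1].round(3),"q",s["qpos"].round(2),"F",s["contact_force"].round(2))
    return s,R
def go(R,d,n=None):
    d=np.array(d,float); n=n or int(np.ceil(np.linalg.norm(d)/48)); print(n,"rows of",(R.T@d/n/300).round(4), "total",(R.T@d).round(1))
E
python3 -c "
from h import *
s,R=st(); p=s['tcp_pos']; go(R,np.array([880,-345,220])-p,25)"
```

```text
t 2.1 tcp [247.2 825.3 178.6] hold [246.8 823.1 197.2] lean 7.1 az 79.0 xaz 162.1 yax [0.306 0.944 0.123] q [-1.82  0.99  1.12  1.19 -0.94  1.34  0.46] F [-0.07  0.89  1.7 ]
25 rows of [-0.1281 -0.1208 -0.0225] total [-960.7 -905.8 -168.7]
```

Request:
carry_out:
  targets: "1 -0.107 -0.101 -0.019 0;1 -0.107 -0.101 -0.019 0;1 -0.107 -0.101 -0.019 0;1 -0.107 -0.101 -0.019 0;1 -0.107 -0.101 -0.019 0"

```text
time: 2.6
tcp_pos: [353.5, 630.0, 186.7]
tcp_rot: [0.155, 0.986, 0.062, 0.002]
contact_force: [0.3, -0.5, 0.8]
finger_gap: 86.8
gripper_force: 0.0
```

Request:
carry_out:
  targets: "1 -0.107 -0.101 -0.019 0;1 -0.107 -0.101 -0.019 0;1 -0.107 -0.101 -0.019 0;1 -0.107 -0.101 -0.019 0;1 -0.107 -0.101 -0.019 0"

```text
time: 3.1
tcp_pos: [458.9, 434.6, 194.8]
tcp_rot: [0.155, 0.986, 0.063, 0.003]
contact_force: [-0.1, -0.2, 0.5]
finger_gap: 86.9
gripper_force: 0.0
```

Request:
carry_out:
  targets: "1 -0.107 -0.101 -0.019 0;1 -0.107 -0.101 -0.019 0;1 -0.107 -0.101 -0.019 0;1 -0.107 -0.101 -0.019 0;1 -0.107 -0.101 -0.019 0"

```text
time: 3.6
tcp_pos: [564.5, 239.1, 202.7]
tcp_rot: [0.155, 0.986, 0.064, 0.003]
contact_force: [0.8, 0.4, 0.3]
finger_gap: 86.8
gripper_force: 0.0
```

Request:
carry_out:
  targets: "1 -0.107 -0.101 -0.019 0;1 -0.107 -0.101 -0.019 0;1 -0.107 -0.101 -0.019 0;1 -0.107 -0.101 -0.019 0;1 -0.107 -0.101 -0.019 0"

```text
time: 4.1
tcp_pos: [670.3, 43.4, 210.5]
tcp_rot: [0.155, 0.986, 0.065, 0.004]
contact_force: [0.1, 0.9, -0.8]
finger_gap: 87.4
gripper_force: 0.0
```

```bash
python3 -c "
from h import *
s,R=st(); p=s['tcp_pos']; go(R,np.array([880,-345,220])-p,10)"
```

```text
t 4.1 tcp [670.3  43.4 210.5] hold [669.8  41.  229.1] lean 7.5 az 77.9 xaz 162.2 yax [0.305 0.944 0.129] q [-0.74  0.67  1.08  1.63 -0.75  1.26  1.77] F [ 0.1   0.89 -0.8 ]
10 rows of [-0.1061 -0.1004 -0.0177] total [-318.4 -301.2  -53. ]
```

Request:
carry_out:
  targets: "1 -0.106 -0.1 -0.018 0;1 -0.106 -0.1 -0.018 0;1 -0.106 -0.1 -0.018 0;1 -0.106 -0.1 -0.018 0;1 -0.106 -0.1 -0.018 0"

```text
time: 4.6
tcp_pos: [774.9, -150.7, 217.1]
tcp_rot: [0.155, 0.986, 0.065, 0.004]
contact_force: [1.6, -0.6, -0.8]
finger_gap: 87.0
gripper_force: 0.0
```

Request:
carry_out:
  targets: "1 -0.106 -0.1 -0.018 0;1 -0.106 -0.1 -0.018 0;1 -0.106 -0.1 -0.018 0;1 -0.106 -0.1 -0.018 0;1 -0.106 -0.1 -0.018 0"

```text
time: 5.1
tcp_pos: [878.2, -343.2, 225.1]
tcp_rot: [0.156, 0.986, 0.065, 0.006]
contact_force: [2.8, -0.2, 0.1]
finger_gap: 86.9
gripper_force: 0.0
```

```bash
python3 -c "
from h import *
s,R=st(); p=s['tcp_pos']; go(R,[.933*48,-.358*48,0],1);go(R,[.933*48,-.358*48,8],1)"
```

```text
t 5.1 tcp [ 878.2 -343.2  225.1] hold [ 877.6 -345.5  243.6] lean 7.5 az 75.7 xaz 162.0 yax [0.307 0.943 0.131] q [ 0.19  1.13  0.9   0.5  -0.91  1.72  1.82] F [ 2.79 -0.16  0.1 ]
1 rows of [-0.1597 -0.0081 -0.0025] total [-47.9  -2.4  -0.7]
1 rows of [-0.1594 -0.0046 -0.0289] total [-47.8  -1.4  -8.7]
```

Request:
carry_out:
  targets: "1 -0.16 -0.006 -0.02 0;1 -0.16 -0.006 -0.02 0;1 -0.16 -0.006 -0.02 0;1 -0.16 -0.006 -0.02 0;1 -0.16 -0.006 -0.02 0"

```text
time: 5.6
tcp_pos: [947.3, -367.8, 217.4]
tcp_rot: [0.164, 0.983, 0.051, 0.072]
contact_force: [0.1, 0.5, 0.2]
finger_gap: 87.2
gripper_force: 0.0
```

Request:
carry_out:
  targets: "1 -0.16 -0.006 -0.02 0;1 -0.16 -0.006 -0.02 0;1 -0.16 -0.006 -0.02 0;1 -0.16 -0.006 -0.02 0;1 -0.16 -0.006 -0.02 0"

```text
time: 6.1
tcp_pos: [991.5, -384.3, 235.9]
tcp_rot: [0.167, 0.974, 0.033, 0.15]
contact_force: [-0.7, 1.1, -0.3]
finger_gap: 86.6
gripper_force: 0.0
```

```bash
python3 -c "
from h import *
s,R=st(); p=s['tcp_pos']; go(R,[.933*48,-.358*48,0],1)"
```

```text
t 6.1 tcp [ 991.5 -384.3  235.9] hold [ 985.8 -384.6  253.7] lean 17.6 az 2.6 xaz 159.5 yax [0.316 0.942 0.114] q [ 0.33  1.26  0.93  0.1  -1.04  1.54  1.63] F [-0.67  1.12 -0.27]
1 rows of [-0.1535 -0.0067  0.0444] total [-46.   -2.   13.3]
```

Request:
carry_out:
  targets: "1 -0.155 -0.007 0.04 0;1 -0.155 -0.007 0.04 0;1 -0.155 -0.007 0.04 0;1 -0.155 -0.007 0.04 0;1 -0.155 -0.007 0.04 0"

```text
time: 6.6
tcp_pos: [1047.3, -402.4, 207.2]
tcp_rot: [0.17, 0.96, 0.015, 0.224]
contact_force: [0.4, -0.2, 0.5]
finger_gap: 86.6
gripper_force: 0.0
```

```bash
python3 -c "
from h import *
s,R=st(); p=s['tcp_pos']; go(R,[.933*48,-.358*48,0],1)"
```

```text
t 6.6 tcp [1047.3 -402.4  207.2] hold [1039.2 -401.5  224. ] lean 25.9 az -6.2 xaz 158.4 yax [0.32  0.942 0.105] q [ 0.33  1.3   0.93  0.1  -1.04  1.34  1.63] F [ 0.36 -0.22  0.55]
1 rows of [-0.1448 -0.0062  0.0676] total [-43.4  -1.9  20.3]
```

```bash
cat >> h.py <<'E'
def rows(R,segs,g=1):
    """segs: list of (n, world displacement of hold point, turn deg total). Prints rows (turn about tool z leaves hold/TCP axis fixed)."""
    R=R.copy(); out=[]
    for n,d,th in segs:
        for _ in range(n):
            v=R.T@(np.array(d,float)/n)/300
            out.append(f"{g} {v[0]:.3f} {v[1]:.3f} {v[2]:.3f} {th/n/90:.3f}")
            R=R@Ro.from_euler('z',th/n,degrees=True).as_matrix()
    while len(out)%5: out.append(f"{g} 0 0 0 0")
    for i in range(0,len(out),5): print(";".join(out[i:i+5]))
    return R
def turn_to(R,az):
    """turn about tool z (deg) making tool x's component horizontal plane match: tool y perpendicular to azimuth az vertical plane"""
    n=np.array([np.cos(np.radians(az)),np.sin(np.radians(az)),0]); v=R.T@n
    return np.degrees(np.arctan2(v[1],v[0]))
E
python3 -c "
from h import *
s,R=st(); a=R[:,2]; hold=s['tcp_pos']-18.7*a
th=turn_to(R,-7); print(th)
th%=360
pre=np.array([534.5,345.6,77])-a*110; mid=np.array([760,-28,300.]); print(pre)
R2=rows(R,[(11,mid-hold,th/2),(11,pre-mid,th/2)]); print(R2.round(3))"
```

```text
t 6.6 tcp [1047.3 -402.4  207.2] hold [1039.2 -401.5  224. ] lean 25.9 az -6.2 xaz 158.4 yax [0.32  0.942 0.105] q [ 0.33  1.3   0.93  0.1  -1.04  1.34  1.63] F [ 0.36 -0.22  0.55]
166.9715233845254
[486.69605302 350.76083819 175.93507165]
1 0.099 0.082 -0.063 0.084;1 0.109 0.068 -0.063 0.084;1 0.117 0.053 -0.063 0.084;1 0.123 0.037 -0.063 0.084;1 0.127 0.021 -0.063 0.084
1 0.129 0.004 -0.063 0.084;1 0.128 -0.013 -0.063 0.084;1 0.125 -0.030 -0.063 0.084;1 0.120 -0.046 -0.063 0.084;1 0.113 -0.062 -0.063 0.084
1 0.104 -0.076 -0.063 0.084;1 0.091 -0.114 -0.008 0.084;1 0.075 -0.125 -0.008 0.084;1 0.058 -0.134 -0.008 0.084;1 0.040 -0.141 -0.008 0.084
1 0.021 -0.145 -0.008 0.084;1 0.002 -0.146 -0.008 0.084;1 -0.018 -0.145 -0.008 0.084;1 -0.037 -0.142 -0.008 0.084;1 -0.055 -0.135 -0.008 0.084
1 -0.073 -0.127 -0.008 0.084;1 -0.089 -0.116 -0.008 0.084;1 0 0 0 0;1 0 0 0 0;1 0 0 0 0
[[ 0.892 -0.122  0.435]
 [-0.113 -0.993 -0.047]
 [ 0.437 -0.007 -0.899]]
```

Request:
carry_out:
  targets: "1 0.1 0.08 -0.063 0.084;1 0.11 0.068 -0.063 0.084;1 0.117 0.053 -0.063 0.084;1 0.123 0.037 -0.063 0.084;1 0.127 0.021 -0.063 0.084"

```text
time: 7.1
tcp_pos: [938.7, -270.9, 235.9]
tcp_rot: [0.425, 0.876, 0.076, 0.213]
contact_force: [0.8, 0.5, 0.6]
finger_gap: 87.2
gripper_force: 0.0
```

Request:
carry_out:
  targets: "1 0.129 0.004 -0.063 0.084;1 0.128 -0.013 -0.063 0.084;1 0.125 -0.03 -0.063 0.084;1 0.12 -0.046 -0.063 0.084;1 0.113 -0.062 -0.063 0.084"

```text
time: 7.6
tcp_pos: [795.1, -113.7, 261.8]
tcp_rot: [0.686, 0.692, 0.141, 0.177]
contact_force: [0.7, 0.2, 0.6]
finger_gap: 86.9
gripper_force: 0.0
```

```bash
python3 -c "
from h import *
s,R=st(); a=R[:,2]; hold=s['tcp_pos']-18.7*a
th=turn_to(R,-7); print(th)
pre=np.array([534.5,345.6,77])-a*110; print(pre)
R2=rows(R,[(13,pre-hold,th)]); print(R2.round(3))"
```

```text
t 7.6 tcp [ 795.1 -113.7  261.8] hold [ 786.9 -112.8  278.6] lean 26.1 az -6.3 xaz 89.8 yax [0.899 0.019 0.437] q [-0.64  0.73  1.22  1.6  -1.    0.95  0.82] F [0.69 0.19 0.58]
97.53665431571577
[486.36422581 350.89444173 175.76697894]
1 0.120 -0.079 -0.016 0.083;1 0.108 -0.094 -0.016 0.083;1 0.095 -0.107 -0.016 0.083;1 0.081 -0.118 -0.016 0.083;1 0.064 -0.128 -0.016 0.083
1 0.047 -0.135 -0.016 0.083;1 0.029 -0.140 -0.016 0.083;1 0.011 -0.143 -0.016 0.083;1 -0.008 -0.143 -0.016 0.083;1 -0.027 -0.141 -0.016 0.083
1 -0.045 -0.136 -0.016 0.083;1 -0.062 -0.129 -0.016 0.083;1 -0.079 -0.120 -0.016 0.083;1 0 0 0 0;1 0 0 0 0
[[ 0.891 -0.122  0.438]
 [-0.112 -0.993 -0.048]
 [ 0.44  -0.006 -0.898]]
```

Request:
carry_out:
  targets: "1 0.12 -0.079 -0.016 0.083;1 0.108 -0.094 -0.016 0.083;1 0.095 -0.107 -0.016 0.083;1 0.081 -0.118 -0.016 0.083;1 0.064 -0.128 -0.016 0.083"

```text
time: 8.1
tcp_pos: [678.3, 64.0, 221.1]
tcp_rot: [0.871, 0.436, 0.19, 0.123]
contact_force: [-0.6, 0.4, -0.2]
finger_gap: 87.0
gripper_force: 0.0
```

Request:
carry_out:
  targets: "1 0.047 -0.135 -0.016 0.083;1 0.029 -0.14 -0.016 0.083;1 0.011 -0.143 -0.016 0.083;1 -0.008 -0.143 -0.016 0.083;1 -0.027 -0.141 -0.016 0.083"

```text
time: 8.6
tcp_pos: [568.0, 226.6, 183.0]
tcp_rot: [0.962, 0.157, 0.217, 0.061]
contact_force: [0.2, 0.0, 0.6]
finger_gap: 87.3
gripper_force: 0.0
```

Request:
carry_out:
  targets: "1 -0.045 -0.136 -0.016 0.083;1 -0.062 -0.129 -0.016 0.083;1 -0.079 -0.12 -0.016 0.083;1 0 0 0 0;1 0 0 0 0"

```text
time: 9.1
tcp_pos: [495.3, 324.8, 157.1]
tcp_rot: [0.974, -0.023, 0.224, 0.02]
contact_force: [0.5, 0.4, -0.0]
finger_gap: 86.9
gripper_force: 0.0
```

```bash
python3 - <<'E'
from h import *
from bench import ctrl
s,R=st()
c=ctrl.capture("wrist");np.savez("pics/w1.npz",**{k:np.array(v) for k,v in c.items()})
im=c["pixels"][:,:,::-1].copy()
cv2.imwrite("pics/w1.png",im)
uv=c["K"]@(c["R"]@np.array([534.5,345.6,77])+c["t"]);print("expected handle centre px",uv[:2]/uv[2])
E
```

```text
t 9.1 tcp [495.3 324.8 157.1] hold [487.1 325.8 173.9] lean 26.0 az -6.5 xaz -2.2 yax [-0.053 -0.998  0.029] q [-1.76  0.61  1.27  2.1  -0.55  0.54 -1.84] F [ 0.46  0.35 -0.03]
expected handle centre px [281.9071807  247.75355178]
```

View pics/w1.png

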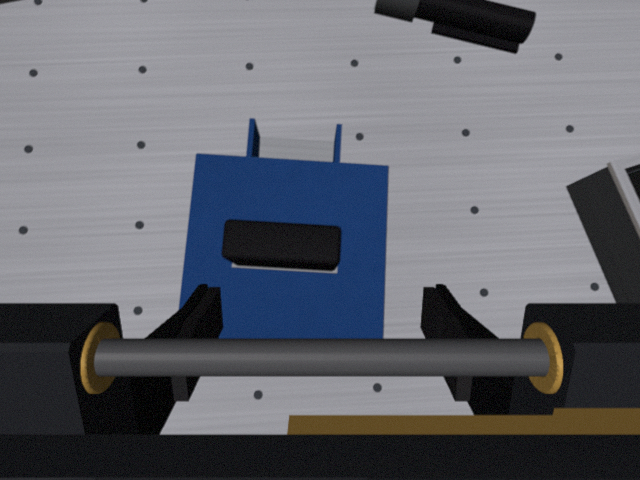

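The wrist view shows the handle block spanning (222–341, 219–270), centred close to the predicted (282,248). The spout points away at (295,145).

```bash
python3 - <<'E'
from h import *
c=load("w1")
T,S=load("top0"),load("scene0")
def yaw(p,q,z):
    a,b=plane(c,p,z),plane(c,q,z); d=b-a; return a.round(1),b.round(1),np.linalg.norm(d).round(1),round(np.degrees(np.arctan2(d[1],d[0]))+90,2)
print("base back",yaw((232,267),(338,272),54))
print("top front",yaw((226,220),(340,226),100))
print("cover front",yaw((197,154),(388,166),54))
t=lambda x,y:(165+(x+.5)/5-.5,195+(y+.5)/5-.5)
for w,p in(((197,154),(80,102)),((388,166),(328,137))):
    print(tri((T,t(*p)),(c,w)))
s,R=st(); a=R[:,2]; hold=s['tcp_pos']-18.7*a
np.set_printoptions(suppress=True)
H=np.array([534.5,345.6,77])
th=turn_to(R,-7);print(th)
pre=H-a*60
R2=rows(R,[(4,pre-hold,th),(1,[0,0,0],0)]);print("then along z",60/300)
E
```

```text
base back (array([526.2, 381.9,  54. ]), array([519. , 308.7,  54. ]), np.float64(73.5), np.float64(-5.62))
top front (array([549.3, 376.5, 100. ]), array([542.5, 309.3, 100. ]), np.float64(67.5), np.float64(-5.79))
cover front (array([609.3, 405.5,  54. ]), array([594.3, 267.6,  54. ]), np.float64(138.7), np.float64(-6.21))
(array([610.11036734, 406.81251316,  52.66127008]), [np.float64(0.9349688143692457), np.float64(0.9349688143692135)])
(array([593.998743  , 267.91439328,  55.08434238]), [np.float64(0.0939292866155866), np.float64(0.09392928661551228)])
t 9.15 tcp [496.3 323.3 157.6] hold [488.1 324.2 174.4] lean 26.1 az -6.6 xaz -2.4 yax [-0.056 -0.998  0.029] q [-1.76  0.61  1.28  2.1  -0.55  0.54 -1.84] F [-0.05  0.18 -0.89]
4.20148391836387
1 -0.002 -0.022 0.039 0.012;1 -0.002 -0.022 0.039 0.012;1 -0.002 -0.022 0.039 0.012;1 -0.003 -0.022 0.039 0.012;1 0.000 0.000 0.000 0.000
then along z 0.2
```

```bash
python3 - <<'E'
from h import *
s,R=st(); a=R[:,2]; hold=s['tcp_pos']-18.7*a
H=np.array([534.2,344.5,77]); th=turn_to(R,-6.2);print(th)
R2=rows(R,[(5,H-a*60-hold,th)])
E
```

```text
t 9.15 tcp [496.3 323.3 157.6] hold [488.1 324.2 174.4] lean 26.1 az -6.6 xaz -2.4 yax [-0.056 -0.998  0.029] q [-1.76  0.61  1.28  2.1  -0.55  0.54 -1.84] F [-0.05  0.18 -0.89]
3.3108573562033006
1 -0.001 -0.017 0.031 0.007;1 -0.002 -0.017 0.031 0.007;1 -0.002 -0.017 0.031 0.007;1 -0.002 -0.017 0.031 0.007;1 -0.002 -0.017 0.031 0.007
```

Request:
carry_out:
  targets: "1 -0.002 -0.015 0.031 0.008;1 -0.002 -0.015 0.031 0.008;1 -0.002 -0.015 0.031 0.008;1 -0.002 -0.015 0.031 0.008;1 -0.002 -0.015 0.031 0.008"

```text
time: 9.65
tcp_pos: [516.4, 343.1, 113.0]
tcp_rot: [0.973, -0.057, 0.225, 0.014]
contact_force: [0.4, -0.2, 0.2]
finger_gap: 86.9
gripper_force: 0.0
```

```bash
python3 - <<'E'
from h import *
s,R=st(); a=R[:,2]; hold=s['tcp_pos']-18.7*a
H=np.array([534.2,344.5,77]); th=turn_to(R,-6.2);print(th)
R2=rows(R,[(5,H-hold,th)])
E
```

```text
t 9.65 tcp [516.4 343.1 113. ] hold [508.3 344.1 129.8] lean 26.1 az -6.8 xaz -6.6 yax [-0.116 -0.993  0.001] q [-1.65  0.68  1.15  2.07 -0.64  0.48 -1.86] F [ 0.39 -0.21  0.16]
-0.5199400418787357
1 -0.000 -0.002 0.039 -0.001;1 -0.000 -0.002 0.039 -0.001;1 -0.000 -0.002 0.039 -0.001;1 -0.000 -0.002 0.039 -0.001;1 -0.000 -0.002 0.039 -0.001
```

Request:
carry_out:
  targets: "1 0 -0.002 0.039 -0.001;1 0 -0.002 0.039 -0.001;1 0 -0.002 0.039 -0.001;1 0 -0.002 0.039 -0.001;1 0 -0.002 0.039 -0.001"

```text
time: 10.15
tcp_pos: [542.2, 343.1, 60.4]
tcp_rot: [0.973, -0.052, 0.225, 0.015]
contact_force: [-1.0, 1.4, -0.1]
finger_gap: 87.1
gripper_force: 0.0
```

Request:
carry_out:
  targets: "-1 0 0 0 0;-1 0 0 0 0;-1 0 0 0 0;-1 0 0 0 0;-1 0 0 0 0"
  grip_force: 60

```text
time: 10.65
tcp_pos: [541.8, 343.5, 61.8]
tcp_rot: [0.973, -0.052, 0.226, 0.014]
contact_force: [1.4, 1.8, -2.2]
finger_gap: 69.5
gripper_force: 60.0
```

```bash
python3 - <<'E'
from h import *
s,R=st(); print(s["torque"],s["gripper_force"],s["finger_gap"])
R2=rows(R,[(5,[0,0,60],0)],-1)
E
```

```text
t 10.65 tcp [541.8 343.5  61.8] hold [533.6 344.5  78.6] lean 26.1 az -6.6 xaz -6.1 yax [-0.107 -0.994  0.004] q [-1.51  0.73  0.99  2.05 -0.72  0.39 -1.8 ] F [ 1.37  1.77 -2.16]
[ 0.27206286  0.52223277 -0.03088298] 59.988187844865024 69.4835926241747
-1 0.018 0.000 -0.036 0.000;-1 0.018 0.000 -0.036 0.000;-1 0.018 0.000 -0.036 0.000;-1 0.018 0.000 -0.036 0.000;-1 0.018 0.000 -0.036 0.000
```

Request:
carry_out:
  targets: "-1 0.008 0 -0.017 0;-1 0.018 0 -0.036 0;-1 0.025 0 -0.05 0;-1 0.025 0 -0.05 0;-1 0.018 0 -0.036 0"

```text
time: 11.15
tcp_pos: [541.7, 343.3, 125.9]
tcp_rot: [0.973, -0.052, 0.225, 0.014]
contact_force: [0.6, -0.2, -6.6]
finger_gap: 69.5
gripper_force: 60.0
```

Request:
carry_out:
  targets: "-1 0.018 0 -0.036 0;-1 0.008 0 -0.017 0;-1 0 0 0 0;-1 0 0 0 0;-1 0 0 0 0"

```text
time: 11.65
tcp_pos: [541.5, 343.2, 141.7]
tcp_rot: [0.973, -0.052, 0.225, 0.015]
contact_force: [-0.5, -0.6, -6.3]
finger_gap: 69.5
gripper_force: 60.0
```

```bash
cat >> h.py <<'E'
def wt(n=20):
    from bench import ctrl
    F=[]
    for _ in range(n):
        s=ctrl.read_state();F.append(np.r_[s["contact_force"],s["torque"]])
        
    F=np.array(F); print("F",F.mean(0).round(2),F.std(0).round(2))
def panlevel(c):
    pass
E
python3 - <<'E'
from h import *
from bench import ctrl
s,R=st(); wt()
for n in("scene",):
    c=ctrl.capture(n);np.savez(f"pics/{n}1.npz",**{k:np.array(v) for k,v in c.items()})
    cv2.imwrite("pics/lift.png",cv2.resize(c["pixels"][150:340,360:560],None,fx=3,fy=3)[:,:,::-1])
s,R=st()
E
```

```text
t 11.65 tcp [541.5 343.2 141.7] hold [533.4 344.2 158.5] lean 26.0 az -6.8 xaz -6.0 yax [-0.108 -0.994  0.006] q [-1.62  0.67  1.18  2.01 -0.6   0.55 -1.85] F [-0.5  -0.55 -6.32]
F [-0.5  -0.55 -6.32  0.03  1.26  0.04] [0. 0. 0. 0. 0. 0.]
t 11.7 tcp [541.7 343.2 141.8] hold [533.5 344.1 158.6] lean 26.0 az -6.8 xaz -6.0 yax [-0.108 -0.994  0.006] q [-1.62  0.67  1.18  2.01 -0.6   0.55 -1.85] F [ 0.16  0.49 -6.15]
```

View pics/lift.png

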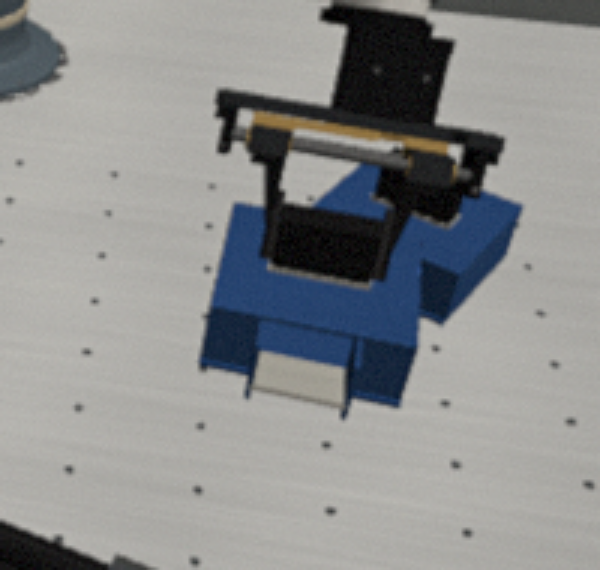

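The scene crop shows pan A held level at about (310,310) with nothing dropped. The weight is about 6.3 N, so about 3 balls. Next: a smooth level carry over the tray.

```bash
python3 - <<'E'
from h import *
s,R=st(); a=R[:,2]; hold=s['tcp_pos']-18.7*a
T=load("top0");print(plane(T,(330,256.4),50))
d=np.array([535,-20,185])-hold
w=np.array([1,2,3,4,4,4,4,4,4,4,3,2,1,0,0],float);w/=w.sum()
rows(R,[(1,d*k,0) for k in w],-1)
E
```

```text
t 11.7 tcp [541.7 343.2 141.8] hold [533.5 344.1 158.6] lean 26.0 az -6.8 xaz -6.0 yax [-0.108 -0.994  0.006] q [-1.62  0.67  1.18  2.01 -0.6   0.55 -1.85] F [ 0.16  0.49 -6.15]
[506.27717043 -11.73059877  50.        ]
-1 0.004 0.030 -0.000 0.000;-1 0.008 0.060 -0.001 0.000;-1 0.012 0.091 -0.001 0.000;-1 0.016 0.121 -0.001 0.000;-1 0.016 0.121 -0.001 0.000
-1 0.016 0.121 -0.001 0.000;-1 0.016 0.121 -0.001 0.000;-1 0.016 0.121 -0.001 0.000;-1 0.016 0.121 -0.001 0.000;-1 0.016 0.121 -0.001 0.000
-1 0.012 0.091 -0.001 0.000;-1 0.008 0.060 -0.001 0.000;-1 0.004 0.030 -0.000 0.000;-1 0.000 0.000 0.000 0.000;-1 0.000 0.000 0.000 0.000
```

Request:
carry_out:
  targets: "-1 0.004 0.03 0 0;-1 0.008 0.06 -0.001 0;-1 0.012 0.09 -0.001 0;-1 0.016 0.12 -0.001 0;-1 0.016 0.12 -0.001 0"

```text
time: 12.2
tcp_pos: [542.6, 213.2, 151.5]
tcp_rot: [0.973, -0.052, 0.225, 0.015]
contact_force: [0.1, -0.7, -5.5]
finger_gap: 69.6
gripper_force: 60.0
```

Request:
carry_out:
  targets: "-1 0.016 0.12 -0.001 0;-1 0.016 0.12 -0.001 0;-1 0.016 0.12 -0.001 0;-1 0.016 0.12 -0.001 0;-1 0.016 0.12 -0.001 0"

```text
time: 12.7
tcp_pos: [543.0, 31.6, 164.1]
tcp_rot: [0.973, -0.053, 0.225, 0.015]
contact_force: [0.2, -0.5, -6.9]
finger_gap: 69.2
gripper_force: 60.0
```

Request:
carry_out:
  targets: "-1 0.012 0.09 -0.001 0;-1 0.008 0.06 -0.001 0;-1 0.004 0.03 0 0;-1 0 0 0 0;-1 0 0 0 0"

```text
time: 13.2
tcp_pos: [543.8, -20.2, 168.0]
tcp_rot: [0.973, -0.053, 0.225, 0.014]
contact_force: [-0.1, 0.4, -5.9]
finger_gap: 69.7
gripper_force: 60.0
```

```bash
python3 - <<'E'
from h import *
s,R=st();print(s["torque"])
E
```

```text
t 13.2 tcp [543.8 -20.2 168. ] hold [535.7 -19.2 184.8] lean 26.0 az -6.8 xaz -6.2 yax [-0.11  -0.994  0.004] q [-1.03  0.23  1.09  2.27 -0.47  0.34 -1.27] F [-0.11  0.37 -5.9 ]
[0.09409415 1.2685563  0.0090212 ]
```

Request:
carry_out:
  targets: "-1 0 0 0 -0.09;-1 0 0 0 -0.09;-1 0 0 0 -0.09;-1 0 0 0 -0.09;-1 0 0 0 -0.09"

```text
time: 13.7
tcp_pos: [544.3, -18.2, 167.8]
tcp_rot: [0.93, 0.291, 0.206, 0.092]
contact_force: [1.2, 0.2, -6.4]
finger_gap: 69.8
gripper_force: 60.0
```

Request:
carry_out:
  targets: "-1 0 0 0 -0.09;-1 0 0 0 -0.09;-1 0 0 0 -0.09;-1 0 0 0 -0.09;-1 0 0 0 -0.09"

```text
time: 14.2
tcp_pos: [544.2, -18.2, 167.5]
tcp_rot: [0.772, 0.595, 0.161, 0.157]
contact_force: [-0.5, 0.1, -6.5]
finger_gap: 69.5
gripper_force: 60.0
```

```bash
python3 - <<'E'
from h import *
s,R=st();print(s["torque"])
E
```

```text
t 14.2 tcp [544.2 -18.2 167.5] hold [536.1 -17.3 184.4] lean 26.0 az -6.7 xaz 76.1 yax [ 0.868 -0.242  0.434] q [-0.73  0.16  0.71  2.26 -0.1   0.31 -0.23] F [-0.49  0.11 -6.5 ]
[0.11715919 1.19653589 0.01740438]
```

Request:
carry_out:
  targets: "-1 0 0 0 -0.09;-1 0 0 0 -0.09;-1 0 0 0 -0.09;-1 0 0 0 -0.09;-1 0 0 0 -0.09"

```text
time: 14.7
tcp_pos: [544.2, -18.3, 167.4]
tcp_rot: [0.518, 0.825, 0.096, 0.203]
contact_force: [-0.1, -0.1, -6.7]
finger_gap: 69.4
gripper_force: 60.0
```

Request:
carry_out:
  targets: "-1 0 0 0 -0.09;-1 0 0 0 -0.09;-1 0 0 0 -0.09;-1 0 0 0 -0.09;-1 0 0 0 -0.09"

```text
time: 15.2
tcp_pos: [544.5, -18.4, 167.6]
tcp_rot: [0.2, 0.953, 0.02, 0.224]
contact_force: [0.2, 0.1, -5.7]
finger_gap: 69.7
gripper_force: 60.0
```

Request:
carry_out:
  targets: "-1 0 0 0 -0.09;-1 0 0 0 -0.09;-1 0 0 0 0;-1 0 0 0 0;-1 0 0 0 0"

```text
time: 15.7
tcp_pos: [544.7, -18.7, 167.9]
tcp_rot: [0.068, 0.972, -0.011, 0.225]
contact_force: [0.6, 0.7, -5.6]
finger_gap: 69.7
gripper_force: 60.0
```

```bash
python3 - <<'E'
from h import *
from bench import ctrl
s,R=st();print(s["torque"])
im=[]
for n,(y,x) in (("scene",(120,220)),("top",(170,250))):
    c=ctrl.capture(n); im.append(cv2.resize(c["pixels"][y:y+180,x:x+160],None,fx=2.5,fy=2.5))
cv2.imwrite("pics/pour1.png",np.hstack(im)[:,:,::-1])
E
```

```text
t 15.7 tcp [544.7 -18.7 167.9] hold [536.5 -17.7 184.7] lean 26.1 az -6.7 xaz 171.8 yax [0.137 0.99  0.01 ] q [-0.37  0.14  0.3   2.24  0.14  0.32  1.22] F [ 0.61  0.66 -5.63]
[0.28754303 1.20189903 0.0365288 ]
```

View pics/pour1.png

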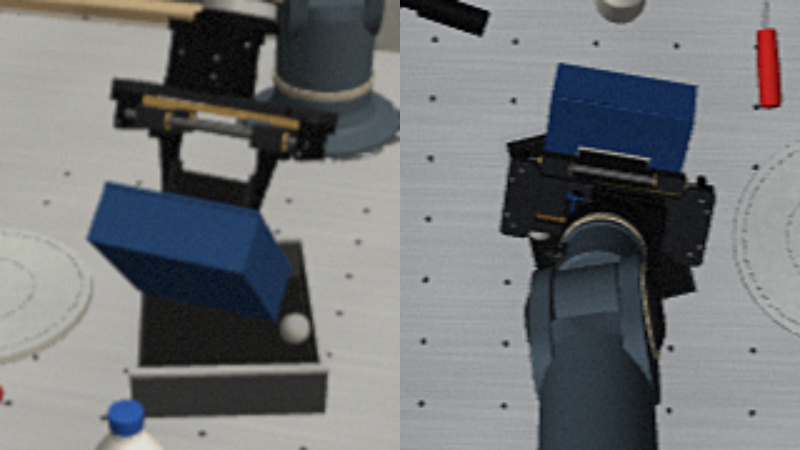

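Ball in the tray at scene crop (295,328); the pan still weighs about 2 balls extra. I keep turning past straight-down to free the pocket on the first side.

Request:
carry_out:
  targets: "-1 0 0 0 -0.06;-1 0 0 0 -0.06;-1 0 0 0 -0.06;-1 0 0 0 -0.06;-1 0 0 0 -0.06"

```text
time: 16.3
tcp_pos: [545.1, -18.7, 168.4]
tcp_rot: [-0.163, 0.96, -0.064, 0.217]
contact_force: [0.4, 0.6, -5.5]
finger_gap: 69.6
gripper_force: 60.0
```

Request:
carry_out:
  targets: "-1 0 0 0 -0.06;-1 0 0 0 -0.06;-1 0 0 0 -0.06;-1 0 0 0 -0.06;-1 0 0 0 -0.06"

```text
time: 16.8
tcp_pos: [545.2, -18.8, 168.5]
tcp_rot: [-0.383, 0.896, -0.112, 0.196]
contact_force: [-1.4, -1.2, -4.5]
finger_gap: 69.5
gripper_force: 60.0
```

Request:
carry_out:
  targets: "-1 0 0 0 -0.06;-1 0 0 0 -0.06;-1 0 0 0 -0.06;-1 0 0 0 0;-1 0 0 0 0"

```text
time: 17.3
tcp_pos: [544.9, -18.8, 168.3]
tcp_rot: [-0.503, 0.834, -0.138, 0.178]
contact_force: [-0.1, 0.4, -4.7]
finger_gap: 69.5
gripper_force: 60.0
```

```bash
python3 - <<'E'
from h import *
s,R=st();print(s["torque"])
E
```

```text
t 17.3 tcp [544.9 -18.8 168.3] hold [536.7 -17.8 185.1] lean 26.1 az -6.7 xaz -115.9 yax [-0.79   0.456 -0.41 ] q [-0.14  0.14  0.05  2.23  0.27  0.33  2.33] F [-0.08  0.35 -4.71]
[0.20147093 1.16375794 0.05417096]
```

Request:
carry_out:
  targets: "-1 0 0 0 0.09;-1 0 0 0 0.09;-1 0 0 0 0.09;-1 0 0 0 0.09;-1 0 0 0 0.09"

```text
time: 17.8
tcp_pos: [545.4, -18.8, 168.7]
tcp_rot: [-0.18, 0.957, -0.067, 0.216]
contact_force: [-1.0, 0.3, -3.5]
finger_gap: 69.7
gripper_force: 60.0
```

Request:
carry_out:
  targets: "-1 0 0 0 0.09;-1 0 0 0 0.09;-1 0 0 0 0;-1 0 0 0 0.06;-1 0 0 0 0.06"

```text
time: 18.3
tcp_pos: [545.2, -18.7, 168.6]
tcp_rot: [0.045, 0.973, -0.016, 0.226]
contact_force: [0.0, 0.0, -2.8]
finger_gap: 69.5
gripper_force: 60.0
```

Request:
carry_out:
  targets: "-1 0 0 0 0.06;-1 0 0 0 0.06;-1 0 0 0 0.06;-1 0 0 0 0.06;-1 0 0 0 0.06"

```text
time: 18.8
tcp_pos: [545.2, -18.7, 168.6]
tcp_rot: [0.271, 0.936, 0.037, 0.223]
contact_force: [-0.4, -0.1, -2.8]
finger_gap: 69.7
gripper_force: 60.0
```

Request:
carry_out:
  targets: "-1 0 0 0 0.06;-1 0 0 0 0.06;-1 0 0 0 0.06;-1 0 0 0 0.06;-1 0 0 0 0.06"

```text
time: 19.3
tcp_pos: [545.2, -18.7, 168.6]
tcp_rot: [0.482, 0.847, 0.088, 0.208]
contact_force: [-0.6, 0.2, -4.2]
finger_gap: 69.7
gripper_force: 60.0
```

Request:
carry_out:
  targets: "-1 0 0 0 0.06;-1 0 0 0 0.06;-1 0 0 0 0;-1 0 0 0 0;-1 0 0 0 0"

```text
time: 19.8
tcp_pos: [545.0, -18.7, 168.4]
tcp_rot: [0.558, 0.799, 0.107, 0.199]
contact_force: [-0.3, 0.7, -2.9]
finger_gap: 69.7
gripper_force: 60.0
```

```bash
python3 - <<'E'
from h import *
s,R=st();print(s["torque"])
E
```

```text
t 19.8 tcp [545.  -18.7 168.4] hold [536.8 -17.8 185.2] lean 26.1 az -6.7 xaz 107.7 yax [0.849 0.354 0.393] q [-0.58  0.15  0.54  2.25  0.01  0.32  0.28] F [-0.32  0.71 -2.87]
[0.07444888 0.97171866 0.06232635]
```

The weight is now about 3 N, which matches the empty pan. I turn back to level and hold still to weigh it.

```bash
python3 -c "
from h import *
s,R=st();t=turn_to(R,-6.2);print(t,t/90/14)"
```

```text
t 19.8 tcp [545.  -18.7 168.4] hold [536.8 -17.8 185.2] lean 26.1 az -6.7 xaz 107.7 yax [0.849 0.354 0.393] q [-0.58  0.15  0.54  2.25  0.01  0.32  0.28] F [-0.32  0.71 -2.87]
116.25632231080307 0.09226692246889133
```

Request:
carry_out:
  targets: "-1 0 0 0 0.092;-1 0 0 0 0.092;-1 0 0 0 0.092;-1 0 0 0 0.092;-1 0 0 0 0.092"

```text
time: 20.3
tcp_pos: [545.0, -18.8, 168.4]
tcp_rot: [0.806, 0.547, 0.171, 0.148]
contact_force: [-0.3, 0.2, -3.4]
finger_gap: 69.7
gripper_force: 60.0
```

Request:
carry_out:
  targets: "-1 0 0 0 0.092;-1 0 0 0 0.092;-1 0 0 0 0.092;-1 0 0 0 0.092;-1 0 0 0 0.092"

```text
time: 20.8
tcp_pos: [545.0, -18.8, 168.4]
tcp_rot: [0.947, 0.227, 0.212, 0.078]
contact_force: [-0.3, 0.6, -3.0]
finger_gap: 69.3
gripper_force: 60.0
```

Request:
carry_out:
  targets: "-1 0 0 0 0.092;-1 0 0 0 0.092;-1 0 0 0 0.092;-1 0 0 0 0.092;-1 0 0 0 0"

```text
time: 21.3
tcp_pos: [545.0, -18.7, 168.3]
tcp_rot: [0.973, -0.049, 0.225, 0.015]
contact_force: [0.4, -0.0, -2.2]
finger_gap: 69.7
gripper_force: 60.0
```

Request:
carry_out:
  targets: "-1 0 0 0 0;-1 0 0 0 0;-1 0 0 0 0;-1 0 0 0 0;-1 0 0 0 0"

```text
time: 21.8
tcp_pos: [544.9, -18.9, 168.3]
tcp_rot: [0.973, -0.05, 0.225, 0.015]
contact_force: [0.1, 0.2, -3.6]
finger_gap: 69.5
gripper_force: 60.0
```

```bash
python3 - <<'E'
from h import *
from bench import ctrl
F=[];im=[]
s,R=st()
for i in range(16):
    c=ctrl.capture("scene" if i%2 else "top"); s=ctrl.read_state(); F.append(np.r_[s["contact_force"],s["torque"]])
    np.savez(f"pics/lev{i%2}.npz",**{k:np.array(v) for k,v in c.items()})
    if i>13:
        y,x=(170,250) if i%2==0 else (120,220); im.append(cv2.resize(c["pixels"][y:y+180,x:x+160],None,fx=2.5,fy=2.5))
F=np.array(F);print(F.mean(0).round(2),F.std(0).round(2))
cv2.imwrite("pics/lev.png",np.hstack(im)[:,:,::-1])
s,R=st()
E
```

```text
t 21.8 tcp [544.9 -18.9 168.3] hold [536.7 -17.9 185.1] lean 26.1 az -6.7 xaz -5.8 yax [-0.104 -0.995  0.006] q [-1.02  0.22  1.07  2.27 -0.44  0.34 -1.29] F [ 0.05  0.19 -3.62]
[-0.21 -0.08 -3.33  0.07  1.02 -0.  ] [0.51 0.45 0.53 0.03 0.02 0.03]
t 22.6 tcp [544.9 -18.8 168.3] hold [536.7 -17.8 185. ] lean 26.1 az -6.7 xaz -5.8 yax [-0.105 -0.994  0.006] q [-1.02  0.22  1.07  2.27 -0.44  0.34 -1.29] F [-0.59  0.24 -3.04]
```

View pics/lev.png

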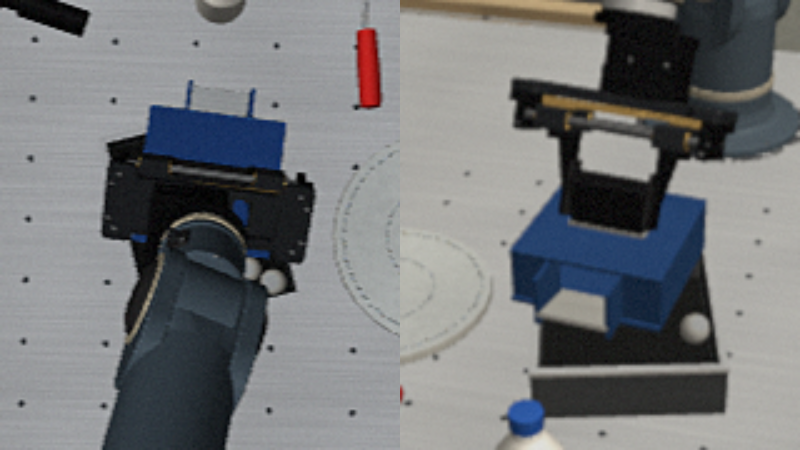

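The held pan is level and the mean weight is 3.33 N, matching the 3.43 N of an empty pan. Three balls lie in the tray: top crop (252,268) and (273,282), scene crop (695,328). Now I carry it to the stand.

```bash
python3 - <<'E'
from h import *
s,R=st(); a=R[:,2]; hold=s['tcp_pos']-18.7*a
d=np.array([491.2,-285.5,150])-hold
w=np.array([1,2,3,4,4,4,3,2,1,0],float);w/=w.sum()
rows(R,[(1,d*k,0) for k in w],-1)
E
```

```text
t 22.6 tcp [544.9 -18.8 168.3] hold [536.7 -17.8 185. ] lean 26.1 az -6.7 xaz -5.8 yax [-0.105 -0.994  0.006] q [-1.02  0.22  1.07  2.27 -0.44  0.34 -1.29] F [-0.59  0.24 -3.04]
-1 -0.004 0.038 0.004 0.000;-1 -0.009 0.075 0.007 0.000;-1 -0.013 0.113 0.011 0.000;-1 -0.018 0.150 0.014 0.000;-1 -0.018 0.150 0.014 0.000
-1 -0.018 0.150 0.014 0.000;-1 -0.013 0.113 0.011 0.000;-1 -0.009 0.075 0.007 0.000;-1 -0.004 0.038 0.004 0.000;-1 0.000 0.000 0.000 0.000
```

Request:
carry_out:
  targets: "-1 -0.004 0.038 0.004 0;-1 -0.009 0.075 0.007 0;-1 -0.013 0.113 0.011 0;-1 -0.018 0.15 0.014 0;-1 -0.018 0.15 0.014 0"

```text
time: 23.1
tcp_pos: [520.5, -165.3, 148.7]
tcp_rot: [0.973, -0.049, 0.225, 0.015]
contact_force: [0.9, 0.1, -4.2]
finger_gap: 69.5
gripper_force: 60.0
```

Request:
carry_out:
  targets: "-1 -0.018 0.15 0.014 0;-1 -0.013 0.113 0.011 0;-1 -0.009 0.075 0.007 0;-1 -0.004 0.038 0.004 0;-1 0 0 0 0"

```text
time: 23.6
tcp_pos: [500.6, -279.4, 133.8]
tcp_rot: [0.973, -0.052, 0.225, 0.016]
contact_force: [0.3, 0.3, -3.3]
finger_gap: 69.7
gripper_force: 60.0
```

```bash
python3 - <<'E'
from h import *
s,R=st(); a=R[:,2]; hold=s['tcp_pos']-18.7*a
d=np.array([491.2,-285.5,96])-hold
w=np.array([1,2,3,3,1.5],float);w/=w.sum()
rows(R,[(1,d*k,0) for k in w],-1); go(R,[0,0,-2],1)
E
```

```text
t 23.6 tcp [ 500.6 -279.4  133.8] hold [ 492.5 -278.4  150.6] lean 26.0 az -7.3 xaz -6.1 yax [-0.109 -0.994  0.008] q [ 0.03  0.29  0.6   2.2  -0.95  0.44 -0.28] F [ 0.3   0.27 -3.34]
-1 -0.008 0.002 0.016 0.000;-1 -0.016 0.004 0.031 0.000;-1 -0.023 0.006 0.047 0.000;-1 -0.023 0.006 0.047 0.000;-1 -0.012 0.003 0.023 0.000
1 rows of [-0.0029 -0.0001  0.006 ] total [-0.9 -0.   1.8]
```

Request:
carry_out:
  targets: "-1 -0.008 0.002 0.016 0;-1 -0.016 0.004 0.031 0;-1 -0.023 0.006 0.047 0;-1 -0.023 0.006 0.047 0;-1 -0.012 0.003 0.023 0"

```text
time: 24.1
tcp_pos: [500.2, -280.6, 77.5]
tcp_rot: [0.973, -0.049, 0.224, 0.014]
contact_force: [0.2, 0.4, -4.2]
finger_gap: 69.6
gripper_force: 60.0
```

```bash
python3 - <<'E'
from h import *
s,R=st(); a=R[:,2]; hold=s['tcp_pos']-18.7*a
rows(R,[(5,np.array([491.2,-285.5,91])-hold,0)],-1); go(R,[0,0,-2],1)
E
```

```text
t 24.1 tcp [ 500.2 -280.6   77.5] hold [ 492.1 -279.7   94.3] lean 26.0 az -6.4 xaz -5.7 yax [-0.102 -0.995  0.005] q [ 0.43  0.37  0.13  2.22 -1.03  0.27 -0.16] F [ 0.17  0.45 -4.18]
-1 -0.001 0.004 0.002 0.000;-1 -0.001 0.004 0.002 0.000;-1 -0.001 0.004 0.002 0.000;-1 -0.001 0.004 0.002 0.000;-1 -0.001 0.004 0.002 0.000
1 rows of [-0.0029 -0.      0.006 ] total [-0.9 -0.   1.8]
```

Request:
carry_out:
  targets: "-1 0 0.006 0 0;-1 0 0.006 0 0;-1 0 0.006 0 0;-1 0 0.003 0 0;-1 0 0 0 0"

```text
time: 24.6
tcp_pos: [500.0, -289.1, 79.5]
tcp_rot: [0.973, -0.05, 0.225, 0.015]
contact_force: [-0.4, -0.8, -3.5]
finger_gap: 69.7
gripper_force: 60.0
```

```bash
python3 - <<'E'
from h import *
s,R=st(); a=R[:,2]; hold=s['tcp_pos']-18.7*a
rows(R,[(5,np.array([491.2,-285.5,90.5])-hold,0)],-1)
E
```

```text
t 24.6 tcp [ 500.  -289.1   79.5] hold [ 491.8 -288.1   96.3] lean 26.1 az -6.8 xaz -5.8 yax [-0.104 -0.995  0.007] q [ 0.43  0.37  0.15  2.21 -1.03  0.28 -0.16] F [-0.37 -0.81 -3.53]
-1 -0.002 -0.002 0.003 0.000;-1 -0.002 -0.002 0.003 0.000;-1 -0.002 -0.002 0.003 0.000;-1 -0.002 -0.002 0.003 0.000;-1 -0.002 -0.002 0.003 0.000
```

Request:
carry_out:
  targets: "-1 -0.002 -0.002 0.004 0;-1 -0.002 -0.002 0.004 0;-1 -0.002 -0.002 0.004 0;-1 -0.002 -0.001 0.004 0;-1 -0.002 -0.001 0.004 0"

```text
time: 25.1
tcp_pos: [499.8, -286.9, 73.6]
tcp_rot: [0.973, -0.051, 0.226, 0.014]
contact_force: [-14.6, 1.5, 24.3]
finger_gap: 69.5
gripper_force: 60.0
```

```bash
python3 - <<'E'
from h import *
s,R=st()
E
```

```text
t 25.1 tcp [ 499.8 -286.9   73.6] hold [ 491.6 -286.    90.4] lean 26.1 az -6.6 xaz -5.9 yax [-0.105 -0.994  0.005] q [ 0.48  0.38  0.08  2.21 -1.03  0.25 -0.15] F [-14.64   1.48  24.28]
```

Request:
carry_out:
  targets: "-1 0.001 0 -0.002 0;-1 0 0 0 0;1 0 0 0 0;1 0 0 0 0;1 0 0 0 0"

```text
time: 25.6
tcp_pos: [500.3, -287.0, 73.1]
tcp_rot: [0.973, -0.05, 0.225, 0.015]
contact_force: [0.4, 0.7, 0.3]
finger_gap: 84.1
gripper_force: 0.0
```

Request:
carry_out:
  targets: "1 0 0 0 0;1 0 0 0 0;1 0 0 0 0;1 0 0 0 0;1 0 0 0 0"

```text
time: 26.1
tcp_pos: [499.8, -286.7, 72.9]
tcp_rot: [0.973, -0.05, 0.225, 0.015]
contact_force: [-0.4, 0.1, -0.3]
finger_gap: 86.7
gripper_force: 0.0
```

```bash
python3 - <<'E'
from h import *
s,R=st();print(s["finger_gap"],s["gripper_force"])
E
```

```text
t 26.1 tcp [ 499.8 -286.7   72.9] hold [ 491.6 -285.8   89.7] lean 26.0 az -6.7 xaz -5.8 yax [-0.105 -0.994  0.006] q [ 0.48  0.38  0.09  2.21 -1.03  0.25 -0.16] F [-0.41  0.09 -0.28]
86.68176191365376 0.0
```

Request:
carry_out:
  targets: "1 0.0145 0 -0.03 0;1 0.029 0 -0.06 0;1 0.043 0 -0.09 0;1 0.043 0 -0.09 0;1 0.043 0 -0.09 0"

```text
time: 26.6
tcp_pos: [498.6, -285.7, 193.6]
tcp_rot: [0.973, -0.05, 0.224, 0.015]
contact_force: [0.3, -0.2, 0.0]
finger_gap: 87.1
gripper_force: 0.0
```

Request:
carry_out:
  targets: "1 0.043 0 -0.09 0;1 0.043 0 -0.09 0;1 0 -0.12 0 0;1 0 -0.12 0 0;1 0 -0.12 0 0"

```text
time: 27.1
tcp_pos: [509.6, -176.9, 252.3]
tcp_rot: [0.973, -0.051, 0.225, 0.015]
contact_force: [0.5, -0.6, -0.3]
finger_gap: 87.0
gripper_force: 0.0
```

Request:
carry_out:
  targets: "1 0 -0.14 -0.05 0;1 0 -0.14 -0.05 0;1 0 -0.14 -0.05 0;1 0 -0.1 0 0;1 0 0 0 0"

```text
time: 27.6
tcp_pos: [506.8, -15.7, 292.1]
tcp_rot: [0.973, -0.046, 0.226, 0.014]
contact_force: [0.0, -0.8, 0.2]
finger_gap: 86.7
gripper_force: 0.0
```

```bash
python3 - <<'E'
from h import *
from bench import ctrl
s,R=st(); im=[]
for n,(y,x) in (("scene",(180,130)),("top",(140,240))):
    c=ctrl.capture(n); np.savez(f"pics/{n}f.npz",**{k:np.array(v) for k,v in c.items()}); im.append(cv2.resize(c["pixels"][y:y+180,x:x+240],None,fx=1.66,fy=2.2*1.66/2.2))
cv2.imwrite("pics/fin.png",np.hstack(im)[:,:,::-1])
E
```

```text
t 27.6 tcp [506.8 -15.7 292.1] hold [498.6 -14.8 308.9] lean 26.1 az -6.2 xaz -5.4 yax [-0.096 -0.995  0.006] q [-0.24 -0.09  0.12  2.14  0.18  0.65 -1.9 ] F [ 0.05 -0.79  0.18]
```

View pics/fin.png

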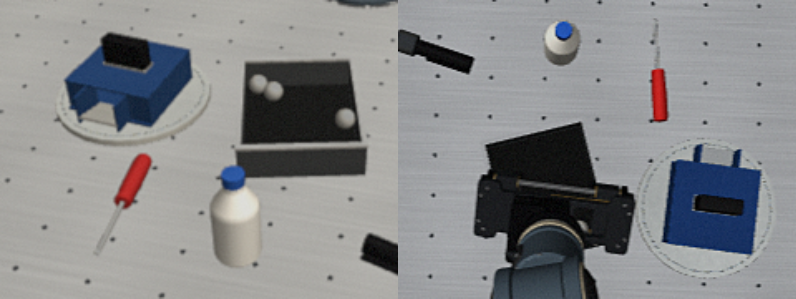

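The pan stands upright on the stand at scene crop (130,85) and top crop (712,205). Three balls are in the tray at scene crop (258,84), (273,91) and (345,118). The bottle, torch and driver look undisturbed. One numeric check of the centring, then I hand in.

```bash
python3 - <<'E'
from h import *
from bench import ctrl
T=load("topf");p=T["pixels"].astype(int);m=(p.max(2)<45)
for ce,s,b in blobs(m):
    if 400<ce[0]<470 and 240<ce[1]<290: print(ce,plane(T,ce,107))
s,R=st();ctrl.job_done();print("done")
E
```

```text
[432.9 263. ] [ 493.19900808 -282.13014499  107.        ]
t 27.7 tcp [506.1 -20.5 291.1] hold [498.  -19.5 307.9] lean 26.0 az -6.7 xaz -5.8 yax [-0.104 -0.995  0.007] q [-0.24 -0.09  0.12  2.14  0.18  0.66 -1.9 ] F [-0.19 -0.29 -0.47]
the job is handed in; nothing more can be done
done
```

The pan was emptied: all three balls are in the tray, and held level it weighed 3.33 N (3.43 N expected empty). It now stands upright about 4 mm from the stand's measured centre, the gripper is clear, the bottle, torch and driver look undisturbed, and the job was handed in at 27.7 s.

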